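# Ratchet-clamp a mounted specimen

## Task

Stand the round resin specimen mount upright on the bed of the ratchet clamp, just in front of its V jaw, and let go of it. Then swing the lever back and forth by its handle so the ratchet drives the plunger in click by click, until the mount is pressed home in the V and pushing the handle on takes about 8 N, well short of 13 N, which would crack the mount; work only the lever, not the wheel or the bar. Finally swing the lever all the way back and let go, leaving the mount clamped and the other things on the bench where they are.

Things in the scene. Friction and masses are not known exactly. Their poses are not given: they have to be found in the camera images.
- mount_mid (a point): Centre, half-way up, of the specimen mount: an upright black resin disc with a small bright face on top, 30 mm diameter, 21 mm tall, 30 to 55 g. It starts standing on the bench to the left of the clamp.
- mount: The same disc: origin at the centre of its underside, z up along its axis.
- axle (a point): Axis of wheel and lever, 56 mm above the bench. Clamp axes: +y runs from the plunger to the V jaw, -x from the wheel to the handle at mid-swing, z up. The fixed grey base plate (125 x 325 mm, top 12 mm above the bench) reaches 80 mm to -y and 245 mm to +y of it. Turning the wheel drives the plunger 24 mm per rad; a click is 0.21 rad, so several strokes are needed. A second pawl holds the wheel.
- seat (a point): Centre, half-way up, of the mount when home in the V jaw and standing on the plate: 22.5 mm above the bench. Clamp axes; the V opens to -y. A mount set down up to 10 mm short of it (to -y) and 4 mm to either side is pushed home by the plunger, whose retracted face is at least 10 mm clear of a mount here. Beside it (+-x) the plate is free for fingers. Moves with the V jaw.
- v_jaw: Steel V jaw, 33 mm wide, top 35 mm above the bench, 90 degree V. Origin 10.5 mm below the seat point; its axes are the clamp axes. It floats: pushed with some 4 N it gives way to +y by up to 6 mm (unknown beforehand), then stands solid; only then does the clamping force build up, 12.6 N a click. Where it stands on the plate varies too.
- handle (a point): Middle of the lever's handle: an upright black round post, 16 mm diameter, 60 to 106 mm above the bench (this point 82 mm), 110 mm from the axle axis, free all round. Pushed forward with P newtons along its arc it clamps with about 4.6 x (P - 1.3) N: 8 N give some 31 N, 13 N some 54 N. Let go, the clamp falls back to the last click.
- lever (a joint): Lever angle, rad: 0 = fully back (handle at left), grows counter-clockwise from above (handle to the right), which drives the ratchet, to a hard stop at 0.9, where resistance is no clamping force. At value q the handle lies from the axle along (cos, sin)(2.692+q) in clamp axes. Swinging back takes under 1.5 N; the wheel first settles back to its last click. Stays where left.
- wheel: Steel ratchet wheel with 30 saw teeth, 97 mm across, lying flat under the lever; origin on its axis at the bench. Not to be pushed directly.
- rack_bar: Steel rack bar, 14 x 120 x 16 mm, with the sprung plunger (18 mm black pad) in its end; origin at the bar's centre. Driven by the wheel along the clamp's +y. Not to be pushed directly.
- steel_plug: Bystander: steel plug, 29 mm across, 22 mm tall, on the bench near the front edge; origin at its underside.
- hex_key: Bystander: black hex key, 99 mm long, lying at the front right; origin at its underside.
- tweezers: Bystander: tweezers, 126 mm long, lying at the right; origin at its underside.
- brush: Bystander: wooden brush, 165 mm long, lying at the far left; origin at its underside.
- loupe: Bystander: black loupe, 38 mm across, 34 mm tall, to the left; origin at its underside.
Things that resemble listed ones, but are neither listed nor needed, are in the scene too. Leave any orange look-alike of the mount alone.

How it is judged:
On the way, in this order (a step that is already met when the one before it is completed fails the run):
1. the mount stands upright on the bed in front of the V jaw, let go (horizontal distance between mount_mid and seat below 0.015 m and angle between mount's own z axis and vertical below 0.12 rad and height (world z) of mount_mid between 0.018 and 0.03 m and contact force between the fingers and mount below 0.3 N), for 0.2 s.
2. the mount is home in the V and clamped with more than 12 N (horizontal distance between mount_mid and seat below 0.005 m and contact force between rack_bar and mount above 12 N), for 0.2 s.
At the end, for the whole second after the job is handed in: The mount stands upright within 5 mm of home in the V jaw, held by the plunger with 12 to 45 N on the ratchet alone, the lever is back (below 0.12 rad) and at rest, and the robot is off everything (all of step 2 and angle between mount's own z axis and vertical below 0.12 rad and height (world z) of mount_mid between 0.018 and 0.03 m and contact force between rack_bar and mount below 45 N and value of joint lever below 0.12 rad and linear speed of mount below 0.01 m/s and velocity of joint lever below 0.05 rad/s and contact force between the fingers and anything else below 0.5 N); the robot touches nothing.
It fails at once if the mount is squeezed with more than 60 N (contact force between rack_bar and mount above 60 N).
It fails at once if the ratchet wheel is pushed directly by the fingers (over 3 N) (contact force between the fingers and wheel above 3 N).
It fails at once if the rack bar or plunger is pushed directly by the fingers (over 3 N) (contact force between the fingers and rack_bar above 3 N).
It fails at once if another thing on the bench is moved by more than 3 cm (distance of any of steel_plug, hex_key, tweezers, brush, loupe from where it was at the start of the episode above 0.03 m).
It also fails if it takes over 64 s, if anything falls off the work surface, if the arm or the gripper's body presses on something with over 40 N, if the wrist force passes 120 N, or if a joint passes its speed limit or range.

## Robot

A 7-joint arm with a two-finger parallel gripper is mounted at the origin on a cart in front of the work surface, level with it; the furniture and walls round the work are solid. World frame = base frame: x ahead of the robot, y to its left, z up, the work surface at z = 0. Lengths are in m, angles in rad, forces in N, time in s.
With the tool pointing down it reaches from about 0.425 to 0.875 m from the base axis. Payload 8.4 kg.
Tool frame: the origin (TCP) lies at the very end of the fingers, on their centre line; the grasp point (between the pads) lies 19 mm behind it; z points along the fingers, x is the direction in which the jaws open and shut, and the axes are right-handed (so a half turn about z gives the same grasp; the last joint's range is limited). The gripper opens to 87 mm and grips with 3 to 60 N. Pads are 19 mm wide; open, the fingers measure 117 mm over their backs; the gripper's body (75 mm by 190 mm) begins 51 mm behind the grasp point.
Start: joints at [1.197, 0.333, 0.04, 1.465, -0.013, 1.343, -0.059], TCP at [0.176, -0.626, 0.223] pointing down, gripper open.
Joint ranges: [-2.58, 2.58], [-0.38, 2.09], [-1.3, 1.39], [0.25, 2.4], [-1.5, 4.64], [0.08, 2.09], [-2.65, 2.65]. Speed limits (rad/s): [2.22, 2.22, 2.79, 2.79, 3.14, 3.14, 3.14].

## Interface

Orientations are given as a unit quaternion [w, x, y, z].
In Python, from station import get_state, camera, camera_info, hand_in gives the robot as it stands.
- The arm moves only by the tool apply_moves, never from a script. Its argument "commands" is text: rows parted by semicolons, each of 7 numbers parted by spaces: the shift along the tool's x, y, z in cm, then the turn, a rotation vector about the tool's x, y, z in degrees, then the opening, from 0 (shut) to 1 (fully open). In form: x y z ax ay az grip; .... A call has 1 to 8 rows; each row shifts and turns the commanded pose from where the row before left it, along the tool's axes as they then stand; what a row does not reach is not made up. A row lasts 1/10 s, in which the tool goes at most 50 mm and 8.59 degrees, less where a joint would pass 70% of its speed; a pose out of reach is approached as far as the arm can. A call is refused whole if a number of a shift passes 5 or a number of a turn 8.59, either way. A call with a gripper value outside its range is refused whole. The fingers move at their own pace and stop on an object; the grip force is fixed at half the most. Time passes only in rows, so rows that do not move let the fingers close. It gives the time, the measured TCP pose, the force and the opening at its end, in the units of the state.
- get_state(): the state, without advancing time (a new reading comes with each control period).
- camera(name): name is "scene" or "side" or "wrist"; returns (picture, depth): 480x640x3 uint8, red, green, blue; 480x640 float32, m along the optical axis (not along the pixel's ray), 0 where there is no reading.
- camera_info(name): a dict with "mtx" (3x3 intrinsics, pixels), "extrinsics" (4x4, takes a point from camera to world coordinates). Camera axes: x right, y down, z forward; pixel columns grow to the right and rows downward; lengths in m; the calibration is good to about 2 mm. The wrist camera is an equidistant fisheye: a pixel r from the principal point sees the ray r / f radians off the axis. A picture is of the moment at which its call begins: read the wrist's pose just before it. camera_info takes no time and is no camera call; for the wrist camera it gives the pose at the moment of the call.
- hand_in(): hands the job in, once; it reports no verdict.
The state is a dict: "clock": time; "q": joint angles; "qvel": joint speeds; "tau": joint torques, N m; "eef_pos": TCP position; "tcp_rot": TCP orientation; "contact_force": force on the tool from outside, world axes, zero at the start; "torque": the same for the moment, N m; "width": finger opening in m.
Only numpy, scipy, OpenCV 4.12 (cv2) and the standard library are available. Lean on these libraries where they do the work, as an engineer would, in place of code of your own. Each camera call takes 0.05 s, during which the arm holds its last target.

## Working session

There is one attempt and no reset: what is moved stays moved. The work goes in short steps, Python scripts to look and compute and a tool call to move; the robot and the scene stay as the last step left them, time stands still between calls to the robot, and variables do not carry over. Pictures are saved under pics/ and viewed, and the job is handed in when it is done.

Besides the shell and the picture viewer there is one more tool, called after ">>>" as name(argument=value, ...) on one line, values as JSON. apply_moves: Moves the arm, as the interface text tells. Its arguments: {"type":"object","properties":{"commands":{"type":"string"}},"required":["commands"]}

```bash
mkdir -p pics; ls; python3 - <<'E'
from station import *
import cv2,numpy as np
s=get_state();print({k:np.round(v,3) for k,v in s.items()})
for n in ["scene","side","wrist"]:
    i=camera_info(n);p,d=camera(n);cv2.imwrite(f"pics/{n}0.png",p[:,:,::-1]);np.save(f"pics/{n}0.npy",d);print(n,{k:(np.round(v,3).tolist() if not isinstance(v,str) else v) for k,v in i.items()})
E
```

```text
pics
{'clock': np.float64(0.0), 'q': array([ 1.197,  0.334,  0.04 ,  1.466, -0.013,  1.343, -0.058]), 'qvel': array([ 0.002,  0.001,  0.   , -0.001,  0.001, -0.001, -0.001]), 'tau': array([ 0.0000e+00, -6.5636e+01,  1.3350e+00, -4.0380e+01, -6.0000e-02,
        4.5000e-02,  0.0000e+00]), 'eef_pos': array([ 0.176, -0.625,  0.222]), 'tcp_rot': array([-0.   ,  0.797, -0.604, -0.001]), 'contact_force': array([-0.424,  0.717,  0.295]), 'torque': array([ 0.048, -0.006,  0.032]), 'width': np.float64(0.087)}
scene {'mtx': [[510.571, 0.0, 318.625], [0.0, 510.571, 235.097], [0.0, 0.0, 1.0]], 'extrinsics': [[0.558, -0.486, 0.672, -0.31], [-0.83, -0.336, 0.446, -0.563], [0.009, -0.807, -0.591, 0.829], [0.0, 0.0, 0.0, 1.0]]}
side {'mtx': [[511.087, 0.0, 325.332], [0.0, 511.087, 236.676], [0.0, 0.0, 1.0]], 'extrinsics': [[-0.985, -0.112, 0.134, 0.396], [-0.173, 0.528, -0.831, 0.933], [0.022, -0.842, -0.539, 0.69], [0.0, 0.0, 0.0, 1.0]]}
wrist {'mtx': [[371.648, 0.0, 316.786], [0.0, 371.648, 240.978], [0.0, 0.0, 1.0]], 'extrinsics': [[0.272, -0.927, -0.26, 0.248], [-0.962, -0.262, -0.071, -0.605], [-0.002, 0.269, -0.963, 0.385], [0.0, 0.0, 0.0, 1.0]]}
```

View pics/scene0.png

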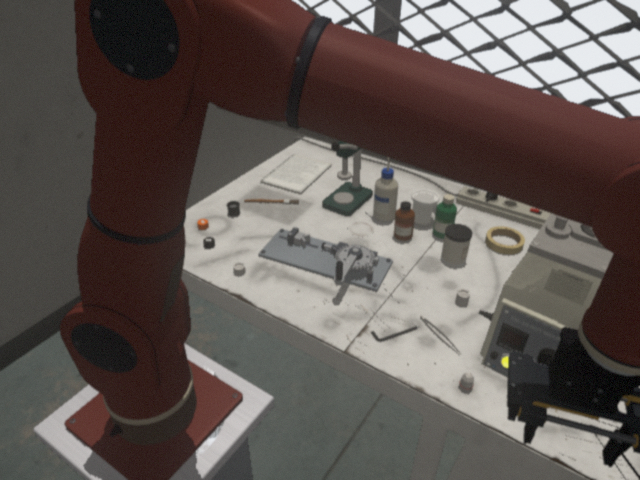

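View pics/side0.png

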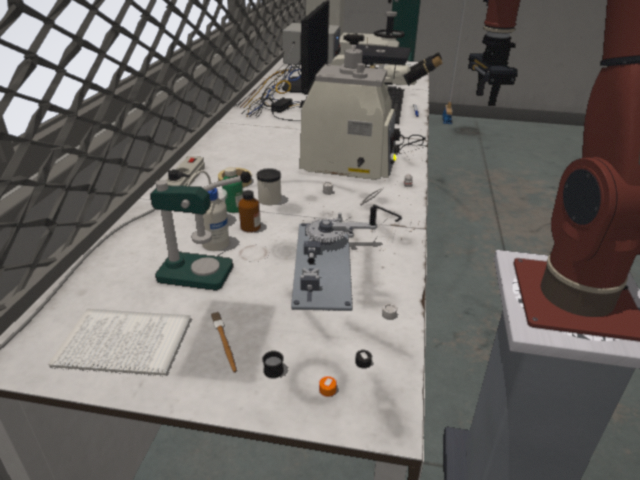

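View pics/wrist0.png

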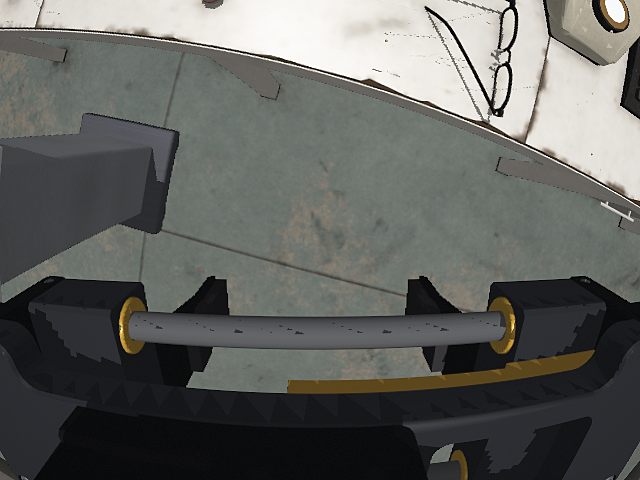

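The scene view shows these candidates for the mount:
- small black disc, scene (209,243), side (364,358)
- larger black loupe, scene (233,208), side (273,364)
- orange look-alike, scene (203,224), side (328,385)
- grey steel plug, scene (239,269), side (389,311)

I'm choosing the small black disc. Next is a close crop to check it, plus first measurements.

```bash
cat > h.py <<'E'
from station import *
import cv2,numpy as np
def ray(n,u,v,info=None):
    i=info or camera_info(n);K=np.array(i["mtx"]);T=np.array(i["extrinsics"])
    x=(u-K[0,2])/K[0,0];y=(v-K[1,2])/K[1,1]
    if n=="wrist":
        r=np.hypot(x,y);d=np.array([0,0,1.]) if r<1e-9 else np.array([x/r*np.sin(r),y/r*np.sin(r),np.cos(r)])
    else: d=np.array([x,y,1.])
    d=T[:3,:3]@d
    return T[:3,3],d/np.linalg.norm(d)
def onz(n,u,v,z,info=None):
    o,d=ray(n,u,v,info);return o+d*(z-o[2])/d[2]
def tri(*rs):
    A=np.zeros((3,3));b=np.zeros(3)
    for o,d in rs:
        P=np.eye(3)-np.outer(d,d);A+=P;b+=P@o
    p=np.linalg.solve(A,b);return p,[np.linalg.norm((np.eye(3)-np.outer(d,d))@(p-o)) for o,d in rs]
def proj(n,p,info=None):
    i=info or camera_info(n);K=np.array(i["mtx"]);T=np.array(i["extrinsics"])
    c=T[:3,:3].T@(np.asarray(p)-T[:3,3])
    if n=="wrist":
        t=np.arctan2(np.hypot(c[0],c[1]),c[2]);a=np.arctan2(c[1],c[0]);return K[0,2]+K[0,0]*t*np.cos(a),K[1,2]+K[0,0]*t*np.sin(a)
    return K[0,0]*c[0]/c[2]+K[0,2],K[1,1]*c[1]/c[2]+K[1,2]
E
python3 - <<'E'
from h import *
a=cv2.imread("pics/side0.png");b=cv2.imread("pics/scene0.png")
c1=cv2.resize(a[200:320,270:420],None,fx=4,fy=4,interpolation=cv2.INTER_CUBIC)
c2=cv2.resize(a[340:400,250:400],None,fx=4,fy=4,interpolation=cv2.INTER_CUBIC)
cv2.imwrite("pics/c1.png",c1);cv2.imwrite("pics/c2.png",c2)
cv2.imwrite("pics/c3.png",cv2.resize(b[190:300,190:400],None,fx=3.6,fy=3.6,interpolation=cv2.INTER_CUBIC))
for nm,s,q in [("mount",(364,358),(209,243)),("orange",(328,385),(203,224)),("loupe",(273,364),(233,208)),("plug",(389,311),(239,269))]:
    print(nm,onz("side",*s,.012).round(3),onz("scene",*q,.012).round(3),tri(ray("side",*s),ray("scene",*q)))
E
```

```text
mount [0.427 0.272 0.012] [0.425 0.272 0.012] (array([0.42606851, 0.27228932, 0.0115303 ]), [np.float64(0.0005498907710346485), np.float64(0.000549890771034826)])
orange [0.48  0.346 0.012] [0.48  0.347 0.012] (array([0.47940861, 0.34631605, 0.01240783]), [np.float64(0.00017253979131557533), np.float64(0.00017253979131551182)])
loupe [0.583 0.318 0.012] [0.588 0.333 0.012] (array([0.58055918, 0.3247995 , 0.01923995]), [np.float64(0.00036369061062651925), np.float64(0.00036369061062656934)])
plug [0.391 0.135 0.012] [0.389 0.136 0.012] (array([0.39024104, 0.13604713, 0.01208122]), [np.float64(0.001133278451149746), np.float64(0.0011332784511497618)])
```

View pics/c1.png

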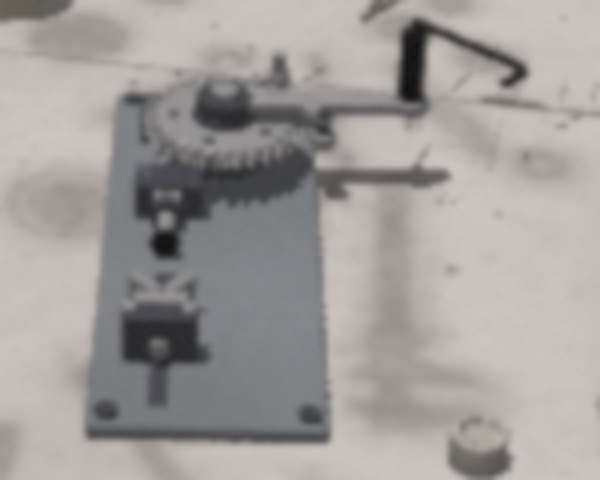

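View pics/c2.png

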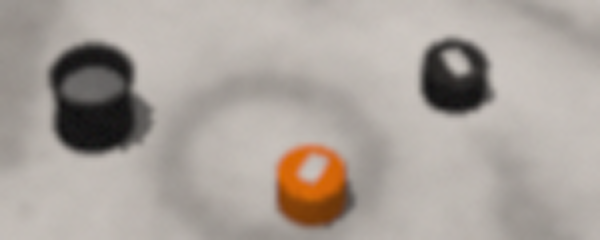

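View pics/c3.png

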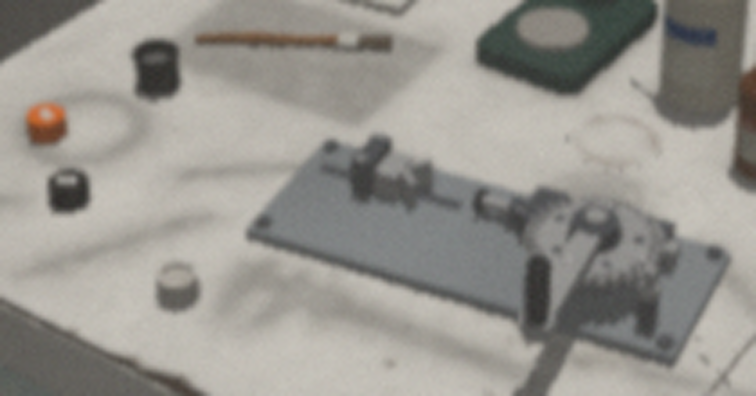

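The crop confirms it: side (364,358) is the black disc with a bright face. The orange look-alike is at (328,385) and the open loupe at (273,364). The V jaw is near side (309,278) and the handle post near side (373,216). Next I'll get a rough clamp pose and an obstacle map.

```bash
python3 - <<'E'
from h import *
P=[onz("scene",*p,.012) for p in [(258.9,255.6),(282.2,229.7),(391.9,261.1),(374.7,290.6)]]
Q=[onz("side",*p,.012) for p in [(291.2,309.2),(352,310)]]
print(np.round(P,3));print(np.round(Q,3))
P=np.array(P);print([np.linalg.norm(P[i]-P[(i+1)%4]).round(3) for i in range(4)])
# handle
print("handle base/top",tri(ray("side",373,216.5),ray("scene",190+537/3.6,190+292/3.6)))
# obstacle map
for n in ["scene","side"]:
    d=np.load(f"pics/{n}0.npy");v,u=np.nonzero(d>0);z=d[v,u];i=camera_info(n);K=i["mtx"];T=i["extrinsics"]
    c=np.stack([(u-K[0][2])/K[0][0]*z,(v-K[1][2])/K[1][1]*z,z,np.ones_like(z)]);w=(np.array(T)@c)[:3]
    g={}
    for x,y,h in w.T:
        if .3<x<1 and -.7<y<.45 and h>0.03 and h<.6:
            k=(int(np.floor(x/.1)),int(np.floor(y/.1)));g[k]=max(g.get(k,0),h)
    print(n)
    for ix in range(3,10): print(ix,[f"{g.get((ix,iy),0):.2f}" for iy in range(-7,5)])
E
```

```text
[[ 0.458  0.129  0.012]
 [ 0.583  0.149  0.012]
 [ 0.632 -0.162  0.012]
 [ 0.51  -0.18   0.012]]
[[0.585 0.169 0.012]
 [0.465 0.147 0.012]]
[np.float64(0.126), np.float64(0.315), np.float64(0.123), np.float64(0.313)]
handle base/top (array([ 0.45228594, -0.11432277,  0.08142301]), [np.float64(0.0002479292634106607), np.float64(0.00024792926341062565)])
scene
3 ['0.00', '0.00', '0.04', '0.00', '0.00', '0.00', '0.00', '0.00', '0.00', '0.00', '0.00', '0.00']
4 ['0.00', '0.30', '0.30', '0.00', '0.00', '0.11', '0.06', '0.00', '0.00', '0.00', '0.00', '0.00']
5 ['0.30', '0.33', '0.33', '0.03', '0.00', '0.07', '0.07', '0.05', '0.04', '0.00', '0.04', '0.00']
6 ['0.00', '0.00', '0.00', '0.04', '0.00', '0.05', '0.05', '0.25', '0.00', '0.00', '0.00', '0.00']
7 ['0.00', '0.00', '0.00', '0.09', '0.09', '0.11', '0.15', '0.25', '0.21', '0.00', '0.00', '0.00']
8 ['0.00', '0.00', '0.00', '0.00', '0.12', '0.10', '0.19', '0.20', '0.11', '0.00', '0.00', '0.00']
9 ['0.00', '0.00', '0.04', '0.04', '0.06', '0.04', '0.00', '0.00', '0.00', '0.00', '0.00', '0.00']
side
3 ['0.03', '0.00', '0.04', '0.00', '0.00', '0.00', '0.00', '0.00', '0.00', '0.00', '0.00', '0.00']
4 ['0.30', '0.30', '0.30', '0.00', '0.00', '0.11', '0.06', '0.00', '0.00', '0.00', '0.00', '0.00']
5 ['0.30', '0.40', '0.33', '0.03', '0.00', '0.07', '0.07', '0.05', '0.05', '0.00', '0.04', '0.00']
6 ['0.30', '0.39', '0.30', '0.03', '0.00', '0.05', '0.05', '0.25', '0.00', '0.00', '0.00', '0.00']
7 ['0.00', '0.00', '0.21', '0.09', '0.09', '0.11', '0.13', '0.25', '0.22', '0.00', '0.00', '0.00']
8 ['0.00', '0.00', '0.00', '0.00', '0.12', '0.12', '0.21', '0.23', '0.22', '0.00', '0.00', '0.00']
9 ['0.00', '0.00', '0.03', '0.04', '0.06', '0.00', '0.00', '0.00', '0.00', '0.00', '0.00', '0.00']
```

>>> apply_moves(commands="-4 0 -3 0 0 0 1;-4 0 -3 0 0 0 1;-4 0 -3 0 0 0 1;-4 0 -3 0 0 0 1;-0.2 -4.5 0 0 0 -5.3 1;-0.2 -4.5 0 0 0 -5.3 1;-0.2 -4.5 0 0 0 -5.3 1;-0.2 -4.5 0 0 0 -5.3 1")

```text
clock: 0.95
eef_pos: [0.295, -0.3913, 0.3424]
tcp_rot: [-0.0, 0.895, -0.445, 0.0]
contact_force: [0.8, -0.1, -0.2]
width: 0.0872
```

>>> apply_moves(commands="0 -4.5 0 0 0 -5.3 1;0 -4.5 0 0 0 -5.3 1;0 -4.5 0 0 0 -5.3 1;0 -4.5 0 0 0 -5.3 1;0 -4.5 0 0 0 -5.3 1;0 -4.5 0 0 0 -5.3 1;0 -4.5 0 0 0 -5.3 1;0 -4.5 0 0 0 -5.3 1")

```text
clock: 1.75
eef_pos: [0.4936, -0.1006, 0.3423]
tcp_rot: [-0.0, 0.996, -0.091, -0.0]
contact_force: [-0.1, -0.8, -0.7]
width: 0.0872
```

>>> apply_moves(commands="0 -4.5 0 0 0 -5.3 1;0 -4.5 0 0 0 -5.3 1;0 -4.5 0 0 0 -5.3 1;0 0 0 0 0 0 1;0 0 0 0 0 0 1")

```text
clock: 2.25
eef_pos: [0.5055, 0.0325, 0.3425]
tcp_rot: [0.0, 0.999, 0.047, -0.0]
contact_force: [-0.7, -0.8, 0.2]
width: 0.0869
```

```bash
python3 - <<'E'
from h import *
s=get_state();print(s["clock"],s["eef_pos"].round(3),s["tcp_rot"].round(3),np.abs(s["qvel"]).max())
i=camera_info("wrist");p,d=camera("wrist");cv2.imwrite("pics/w1.png",p[:,:,::-1]);np.savez("pics/w1.npz",d=d,mtx=i["mtx"],extrinsics=i["extrinsics"])
E
```

```text
2.25 [0.505 0.033 0.342] [ 0.     0.999  0.047 -0.   ] 0.04334279550979519
```

View pics/w1.png

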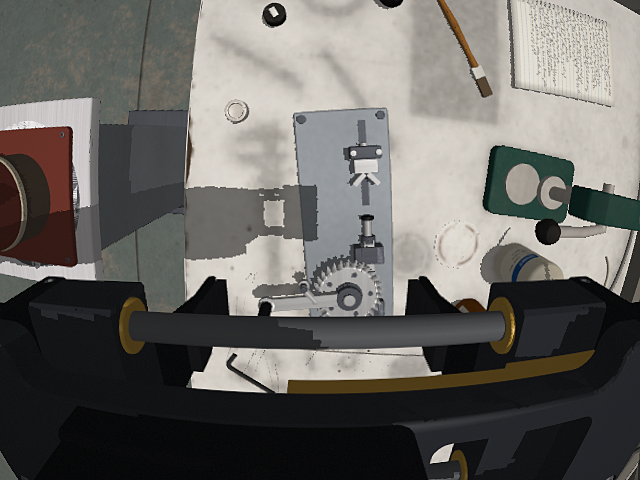

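The wrist view shows the mount at (274,14), the V jaw at (365,165), the pad at (366,216), the axle at (348,296) and the handle at (265,308). I'll zoom in on the clamp.

```bash
python3 - <<'E'
from h import *
p=cv2.imread("pics/w1.png")
cv2.imwrite("pics/w1a.png",cv2.resize(p[100:250,290:400],None,fx=4,fy=4,interpolation=cv2.INTER_CUBIC))
cv2.imwrite("pics/w1b.png",cv2.resize(p[250:325,250:400],None,fx=5,fy=5,interpolation=cv2.INTER_CUBIC))
cv2.imwrite("pics/w1c.png",cv2.resize(p[0:40,240:310],None,fx=8,fy=8,interpolation=cv2.INTER_CUBIC))
E
```

```text
(no output)
```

View pics/w1a.png

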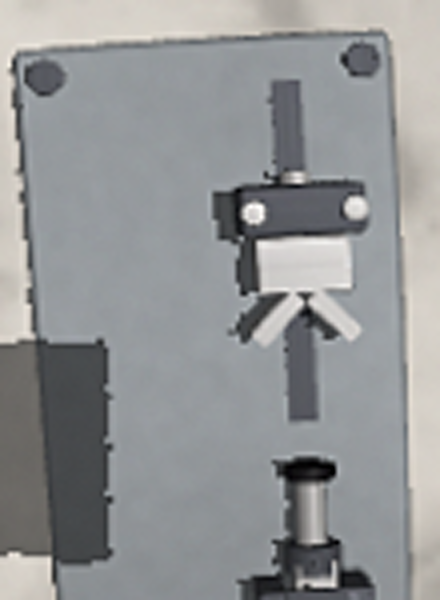

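View pics/w1b.png

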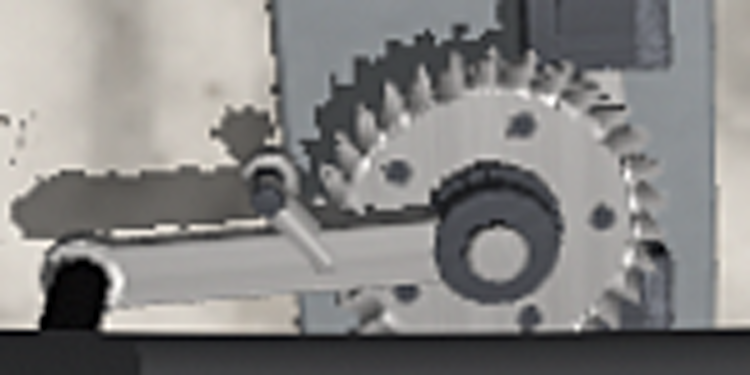

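View pics/w1c.png

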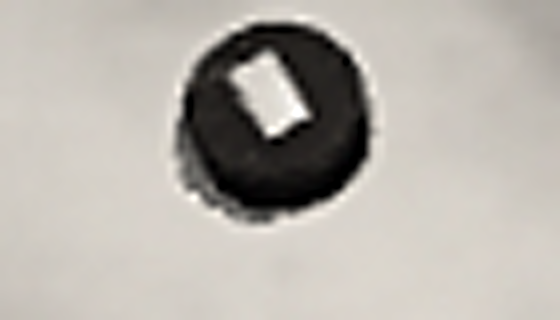

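```bash
cat >> h.py <<'E'
def load(f):
    z=np.load(f);return {"mtx":z["mtx"],"extrinsics":z["extrinsics"]},z["d"]
E
python3 - <<'E'
from h import *
i,d=load("pics/w1.npz")
A=lambda x,y,z:onz("wrist",290+x/4,100+y/4,z,i)
B=lambda x,y,z:onz("wrist",250+x/5,250+y/5,z,i)
c=np.array([A(18,52,.012),A(385,33,.012),A(409,600,.012),A(60,600,.012)]);print("corners",c.round(4))
print(np.linalg.norm(c[0]-c[1]))
for a,b in [(0,1),(1,2),(0,3)]:
    v=c[b]-c[a];print(np.degrees(np.arctan2(v[1],v[0])))
for nm,q in dict(blkTL=(258,240),blkTR=(350,235),blkBR=(355,287),blkBL=(260,292),tipL=(253,335),tipL2=(265,347),tipR=(360,330),tipR2=(347,340),vert=(306,300),vin=(306,308)).items(): print(nm,A(*q,.035).round(4))
print("pad L,R", A(281,470,.0225),A(335,467,.0225))
print("axle",[B(498,253,z).round(4) for z in (.06,.07,.08)])
# depth near axle, jaw, handle
def dep(u,v):
    T=np.array(i["extrinsics"]);o,r=ray("wrist",u,v,i);return (o+r*d[int(round(v)),int(round(u))]/(r@T[:3,2])).round(4)
print("axle d",dep(349.6,300.6),"jaw",dep(290+305/4,100+265/4),"arm",dep(290+335/4,100+312/4),"mount",dep(240+280/8,14), "hub",dep(250+460/5,250+265/5))
print("mount",[onz("wrist",240+270/8,95/8,.021,i).round(4)])
E
```

```text
corners [[ 0.4669  0.1388  0.012 ]
 [ 0.5863  0.1583  0.012 ]
 [ 0.6192 -0.0345  0.012 ]
 [ 0.4971 -0.0458  0.012 ]]
0.12100008816177162
9.260913146098735
-80.33013589573338
-80.71627182078832
blkTL [0.549  0.0852 0.035 ]
blkTR [0.578  0.0901 0.035 ]
blkBR [0.5816 0.0737 0.035 ]
blkBL [0.5514 0.0688 0.035 ]
tipL [0.5507 0.0548 0.035 ]
tipL2 [0.5549 0.0514 0.035 ]
tipR [0.5849 0.0602 0.035 ]
tipR2 [0.5811 0.0565 0.035 ]
vert [0.5663 0.0678 0.035 ]
vin [0.5666 0.0653 0.035 ]
pad L,R [0.56654506 0.00943957 0.0225    ] [0.58457521 0.01227016 0.0225    ]
axle [array([ 0.5616, -0.0951,  0.06  ]), array([ 0.5602, -0.0906,  0.07  ]), array([ 0.5588, -0.0861,  0.08  ])]
axle d [ 0.5608 -0.0925  0.0658] jaw [0.5649 0.0789 0.0339] arm [0.5763 0.0649 0.034 ] mount [0.4291 0.2714 0.022 ] hub [ 0.5519 -0.0993  0.0603]
mount [array([0.427 , 0.2748, 0.021 ])]
```

>>> apply_moves(commands="0 0 3 0 0 -4 1;-0.7 -4.1 4 0 0 0 1;-0.7 -4.1 4 0 0 0 1;-0.7 -4.1 4 0 0 0 1;-0.7 -4.1 4 0 0 0 1;-0.7 -2.5 0 0 0 0 1;0 0 0 0 0 0 1;0 0 0 0 0 0 1")

```text
clock: 3.1
eef_pos: [0.4486, 0.1903, 0.1739]
tcp_rot: [0.0, 0.997, 0.08, 0.0]
contact_force: [0.9, -0.3, 0.5]
width: 0.0869
```

```bash
python3 - <<'E'
from h import *
s=get_state();print(s["clock"],s["eef_pos"].round(4),s["tcp_rot"].round(4),np.abs(s["qvel"]).max())
i=camera_info("wrist");p,d=camera("wrist");cv2.imwrite("pics/w2.png",p[:,:,::-1]);np.savez("pics/w2.npz",d=d,mtx=i["mtx"],extrinsics=i["extrinsics"])
g=p.max(2)
print(proj("wrist",[.427,.273,.021],i))
E
```

```text
3.1 [0.4486 0.1903 0.1739] [2.000e-04 9.968e-01 7.980e-02 0.000e+00] 0.020101790184072627
(np.float64(306.3850068934043), np.float64(126.45584659748894))
```

View pics/w2.png

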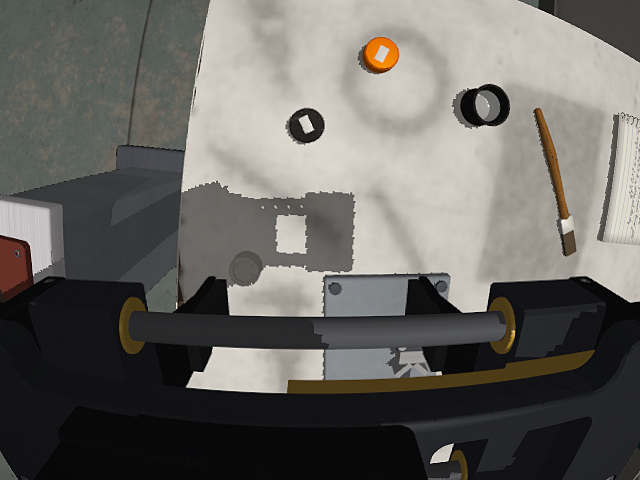

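```bash
python3 - <<'E'
from h import *
i,d=load("pics/w2.npz");p=cv2.imread("pics/w2.png")
m=(p.max(2)<75).astype(np.uint8);m[:95]=0;m[155:]=0;m[:,:270]=0;m[:,345:]=0
c=max(cv2.findContours(m,cv2.RETR_EXTERNAL,cv2.CHAIN_APPROX_NONE)[0],key=cv2.contourArea)
print(cv2.minEnclosingCircle(c),cv2.boundingRect(c))
h=cv2.convexHull(c)[:,0]
for z in (.021,.0105,0):
    P=np.array([onz("wrist",*q,z,i)[:2] for q in h.astype(float)],np.float32);print(z,cv2.minEnclosingCircle(P))
s=get_state();print(s["eef_pos"])
E
```

```text
((306.0, 125.0), 17.46434783935547) (289, 109, 35, 34)
0.021 ((0.4266076982021332, 0.27400439977645874), 0.014765939675271511)
0.0105 ((0.426262766122818, 0.274354487657547), 0.015253649093210697)
0 ((0.4259178936481476, 0.27470463514328003), 0.015741398558020592)
[0.44897308 0.18984336 0.17409935]
```

>>> apply_moves(commands="-0.4 -4.3 3 0 0 0 1;-0.5 -4.35 3 0 0 0 1;0 0 4 0 0 0 1;0 0 4 0 0 0 1;0 0 2 0 0 0 1;0 0 1 0 0 0 1;0 0 0 0 0 0 1;0 0 0 0 0 0 1")

```text
clock: 3.95
eef_pos: [0.4276, 0.2709, 0.0082]
tcp_rot: [-0.0, 0.997, 0.08, 0.001]
contact_force: [0.5, 0.1, 0.4]
width: 0.0874
```

>>> apply_moves(commands="0 -0.3 0.4 0 0 0 1;0 0 0 0 0 0 0;0 0 0 0 0 0 0;0 0 0 0 0 0 0;0 0 0 0 0 0 0;0 0 0 0 0 0 0;0 0 0 0 0 0 0")

```text
clock: 4.65
eef_pos: [0.426, 0.274, 0.0032]
tcp_rot: [-0.0, 0.997, 0.081, 0.0]
contact_force: [-0.3, -0.3, -0.8]
width: 0.0467
```

>>> apply_moves(commands="0 0 0 0 0 0 0;0 0 0 0 0 0 0;0 0 0 0 0 0 0;0 0 0 0 0 0 0")

```text
clock: 5.05
eef_pos: [0.426, 0.274, 0.0032]
tcp_rot: [-0.0, 0.997, 0.081, 0.0]
contact_force: [0.5, -0.8, -0.3]
width: 0.0292
```

>>> apply_moves(commands="0 0 -2 0 0 0 0;0 0 -4 0 0 0 0;0 0 -4 0 0 0 0;1.5 3.6 0 0 0 0 0;1.5 3.6 0 0 0 0 0;1.5 3.6 0 0 0 0 0;1.5 3.6 0 0 0 0 0;1.5 3.6 0 0 0 0 0")

```text
clock: 5.85
eef_pos: [0.5295, 0.1069, 0.1032]
tcp_rot: [0.0, 0.997, 0.081, 0.0]
contact_force: [-0.1, 0.6, 0.2]
width: 0.029
```

>>> apply_moves(commands="1.5 3.6 0 0 0 0 0;1.5 3.6 2 0 0 0 0;0 0 2 0 0 0 0;0 0 0 0 0 0 0;0 0 0 0 0 0 0")

```text
clock: 6.35
eef_pos: [0.5695, 0.0432, 0.0633]
tcp_rot: [-0.0, 0.997, 0.081, -0.0]
contact_force: [-0.2, 0.0, 0.4]
width: 0.0291
```

```bash
python3 - <<'E'
from h import *
s=get_state();print(s["clock"],s["eef_pos"].round(4),s["tcp_rot"].round(4),s["width"])
for n in ("wrist","side"):
    i=camera_info(n);p,d=camera(n);cv2.imwrite(f"pics/{n}3.png",p[:,:,::-1]);np.savez(f"pics/{n}3.npz",d=d,mtx=i["mtx"],extrinsics=i["extrinsics"])
    c=p[170:390,230:470] if n=="wrist" else p[180:330,260:420]
    cv2.imwrite(f"pics/{n}3c.png",cv2.resize(c[:,:,::-1],None,fx=3,fy=3,interpolation=cv2.INTER_CUBIC))
E
```

```text
6.35 [0.5695 0.0432 0.0633] [-4.000e-04  9.967e-01  8.120e-02 -4.000e-04] 0.02911108308244122
```

View pics/wrist3c.png

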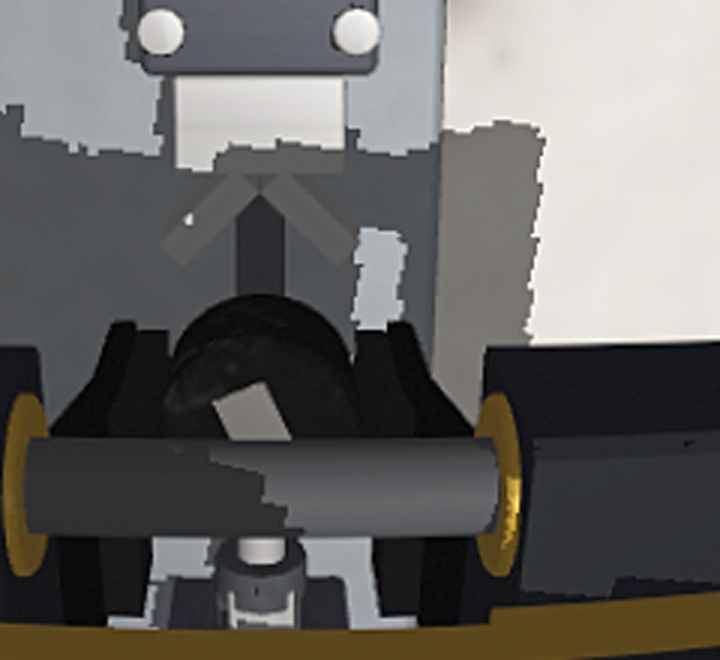

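View pics/side3c.png

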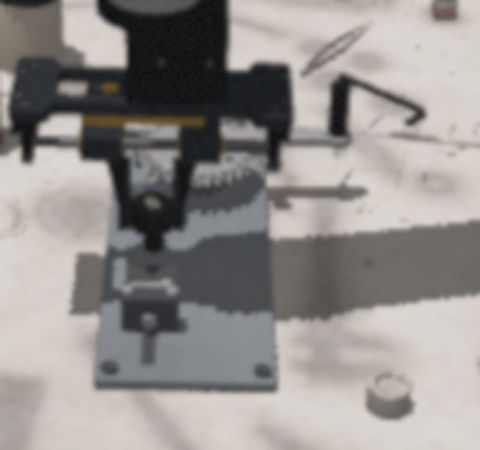

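```bash
python3 - <<'E'
from h import *
i,d=load("pics/wrist3.npz")
W=lambda x,y,z:onz("wrist",230+x/3,170+y/3,z,i)
for n,q in dict(v=(260,194),tl=(182,265),tr=(347,262),tl0=(163,247),tr0=(356,240),bl=(176,168),br=(345,172),tl_=(176,78),tr_=(345,80)).items(): print(n,W(*q,.035).round(4))
yc=np.array([-.163,.987,0]);v=W(260,194,.035);print("seat from vertex",(v-.0212*yc).round(4))
m=(W(182,265,.035)+W(347,262,.035))/2;w=np.linalg.norm(W(182,265,.035)-W(347,262,.035));print("seat from tips",w,(m+(w/2-.0212)*yc).round(4))
p=cv2.imread("pics/wrist3.png");
# mount silhouette arc leading edge
print("mount lead edge at crop(262,295): z=.060",W(262,295,.060).round(4),"z=.081",W(262,320,.081).round(4), "lr", W(163,410,.081).round(4),W(356,400,.081).round(4))
E
```

```text
v [0.5659 0.067  0.035 ]
tl [0.5542 0.0516 0.035 ]
tr [0.5835 0.057  0.035 ]
tl0 [0.5503 0.0544 0.035 ]
tr0 [0.5844 0.0613 0.035 ]
bl [0.5505 0.0692 0.035 ]
br [0.5801 0.0734 0.035 ]
tl_ [0.5482 0.0851 0.035 ]
tr_ [0.5772 0.0895 0.035 ]
seat from vertex [0.5694 0.046  0.035 ]
seat from tips 0.02983290735646065 [0.5699 0.0481 0.035 ]
mount lead edge at crop(262,295): z=.060 [0.5679 0.0571 0.06  ] z=.081 [0.5672 0.0609 0.081 ] lr [0.5554 0.0448 0.081 ] [0.5826 0.0509 0.081 ]
```

>>> apply_moves(commands="0 0.3 0 0 0 0 0;0 0 2.5 0 0 0 0;0 0 1.5 0 0 0 0;0 0 0.5 0 0 0 0;0 0 0 0 0 0 0;0 0 0 0 0 0 0")

```text
clock: 7.05
eef_pos: [0.5709, 0.0395, 0.0187]
tcp_rot: [-0.0, 0.997, 0.081, 0.0]
contact_force: [-1.1, 0.6, 0.8]
width: 0.0295
```

>>> apply_moves(commands="0 0 0.3 0 0 0 0;0 0 0 0 0 0 0")

```text
clock: 7.25
eef_pos: [0.5707, 0.0392, 0.0154]
tcp_rot: [0.0, 0.997, 0.081, 0.0]
contact_force: [-0.3, 0.2, -0.0]
width: 0.0291
```

>>> apply_moves(commands="0 0 0 0 0 0 0.75;0 0 0 0 0 0 0.75;0 0 0 0 0 0 0.75;0 0 0 0 0 0 0.75;0 0 0 0 0 0 0.75;0 0 0 0 0 0 0.75;0 0 0 0 0 0 0.75")

```text
clock: 7.95
eef_pos: [0.5705, 0.0392, 0.0151]
tcp_rot: [-0.0, 0.997, 0.081, -0.0]
contact_force: [0.7, -0.2, 0.2]
width: 0.0647
```

>>> apply_moves(commands="0 0 -2 0 0 0 0.75;0 0 -4 0 0 0 0.75;0 0 -4 0 0 0 0.75;0 0 -4 0 0 0 0.75;0 3 -4 0 0 0 0.75;0 4 0 0 0 0 0.75;0 0 0 0 0 0 0.3;0 0 0 0 0 0 0.3")

```text
clock: 8.75
eef_pos: [0.5817, -0.0311, 0.1949]
tcp_rot: [-0.0, 0.997, 0.079, -0.0]
contact_force: [-0.8, 1.9, -0.6]
width: 0.056
```

```bash
python3 - <<'E'
from h import *
s=get_state();print(s["clock"],s["eef_pos"].round(4),s["tcp_rot"].round(4),s["width"])
for n in ("wrist","side"):
    i=camera_info(n);p,d=camera(n);cv2.imwrite(f"pics/{n}4.png",p[:,:,::-1]);np.savez(f"pics/{n}4.npz",d=d,mtx=i["mtx"],extrinsics=i["extrinsics"])
    if n=="side":cv2.imwrite(f"pics/{n}4c.png",cv2.resize(p[180:330,260:420,::-1],None,fx=4,fy=4,interpolation=cv2.INTER_CUBIC))
E
```

```text
8.75 [ 0.5817 -0.0311  0.1949] [-0.000e+00  9.968e-01  7.930e-02 -2.000e-04] 0.055996988275089504
```

View pics/wrist4.png

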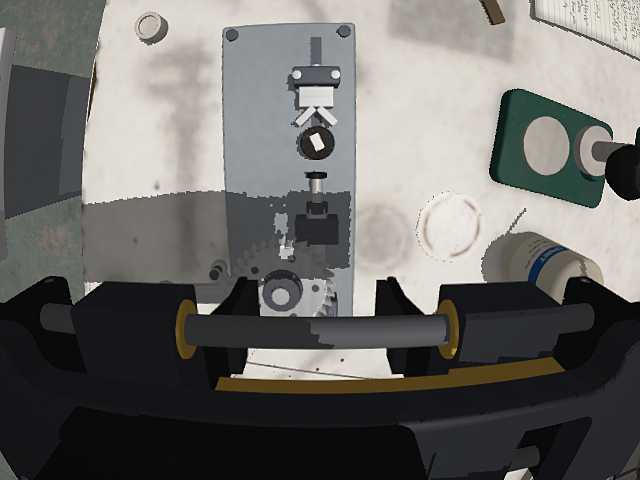

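View pics/side4c.png

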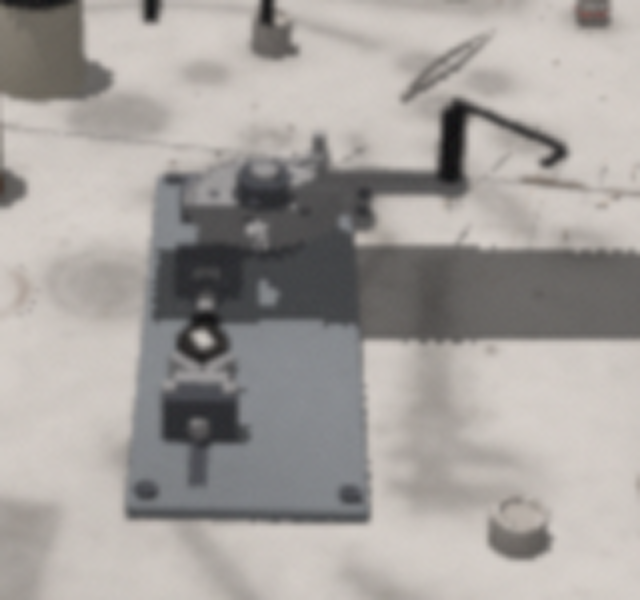

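>>> apply_moves(commands="-3.5 1.5 0 0 0 0 0.4;-3.5 1.5 0 0 0 0 0.4;-3.5 1.5 0 0 0 0 0.4;-3.5 1.6 0 0 0 0 0.4;0 0 0 0 0 8 0.4;0 0 0 0 0 8 0.4;0 0 0 0 0 8 0.4;0 0 0 0 0 8 0.4")

```text
clock: 9.65
eef_pos: [0.4532, -0.1113, 0.1948]
tcp_rot: [-0.0, 0.98, -0.199, -0.0]
contact_force: [0.6, -0.2, 0.1]
width: 0.0349
```

>>> apply_moves(commands="0 0 0 0 0 8 0.4;0 0 0 0 0 8 0.4;0 0 0 0 0 8 0.4;0 0 0 0 0 8 0.4;0 0 0 0 0 8 0.4;0 0 0 0 0 8 0.4;0 0 0 0 0 8 0.4;0 0 0 0 0 0 0.4")

```text
clock: 10.45
eef_pos: [0.4533, -0.1114, 0.1948]
tcp_rot: [0.0, 0.773, -0.635, -0.0]
contact_force: [-0.4, 0.4, 0.8]
width: 0.0346
```

```bash
python3 - <<'E'
from h import *
s=get_state();print(s["clock"],s["eef_pos"].round(4),s["tcp_rot"].round(4),s["width"],s["q"].round(2))
i4,_=load("pics/wrist4.npz");print("axle",onz("wrist",281,292,.066,i4))
for n in ("wrist","side","scene"):
    i=camera_info(n);p,d=camera(n);cv2.imwrite(f"pics/{n}5.png",p[:,:,::-1]);np.savez(f"pics/{n}5.npz",d=d,mtx=i["mtx"],extrinsics=i["extrinsics"])
    c=dict(side=p[180:330,260:420],scene=p[180:330,240:440],wrist=p)[n];f=1 if n=="wrist" else 4
    cv2.imwrite(f"pics/{n}5c.png",cv2.resize(c[:,:,::-1],None,fx=f,fy=f,interpolation=cv2.INTER_CUBIC))
E
```

```text
10.45 [ 0.4533 -0.1114  0.1948] [ 1.000e-04  7.729e-01 -6.345e-01 -3.000e-04] 0.03457871417390222 [ 0.8   0.01 -0.65  1.9   0.01  1.23 -1.23]
axle [ 0.56028324 -0.08829626  0.066     ]
```

View pics/wrist5c.png

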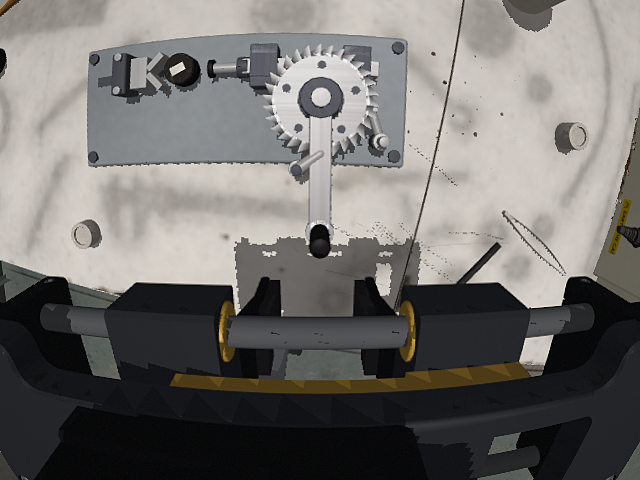

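View pics/side5c.png

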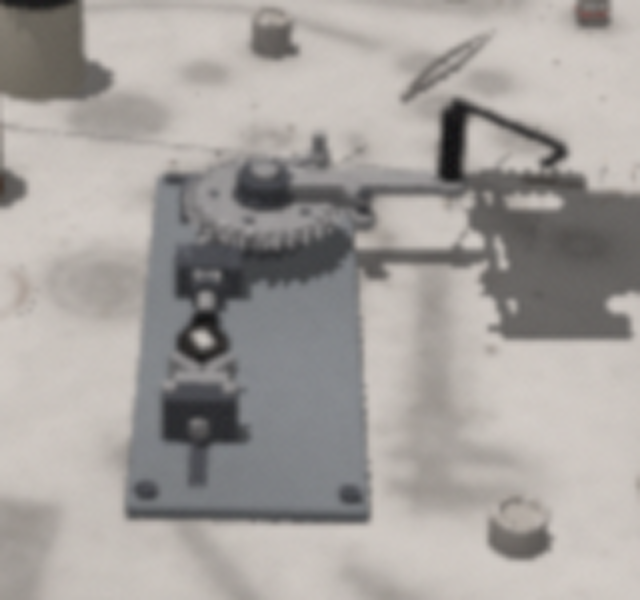

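View pics/scene5c.png

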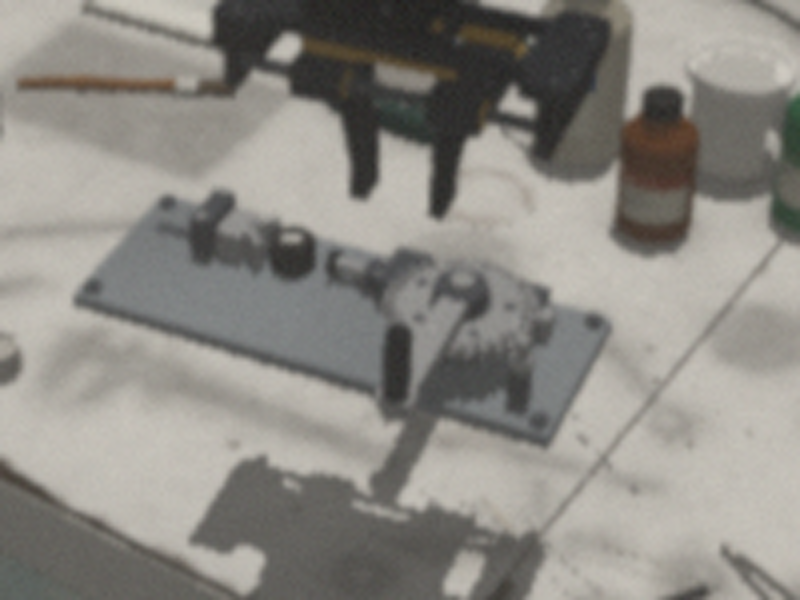

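```bash
python3 - <<'E'
from h import *
i,d=load("pics/wrist5.npz");p=cv2.imread("pics/wrist5.png")
cv2.imwrite("pics/w5h.png",cv2.resize(p[210:270,280:360],None,fx=8,fy=8,interpolation=cv2.INTER_CUBIC))
ax=[onz("wrist",320,97,z,i).round(4) for z in (.056,.066)];print("axle",ax)
print("handle top@.106",onz("wrist",319,247,.106,i).round(4),"base@.06",onz("wrist",318,233,.06,i).round(4))
E
```

```text
axle [array([ 0.5605, -0.0924,  0.056 ]), array([ 0.5594, -0.0925,  0.066 ])]
handle top@.106 [ 0.4529 -0.1128  0.106 ] base@.06 [ 0.4512 -0.1126  0.06  ]
```

View pics/w5h.png

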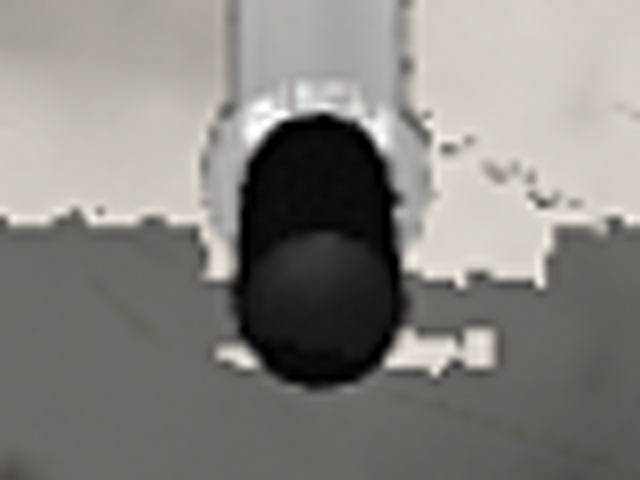

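>>> apply_moves(commands="0.1 0.1 4 0 0 0 0.4;0 0 4 0 0 0 0.4;0 0 3 0 0 0 0.4;0 0 1.4 0 0 0 0.4;0 0 0 0 0 0 0.28;0 0 0 0 0 0 0.28;0 0 0 0 0 0 0.28")

```text
clock: 11.3
eef_pos: [0.4538, -0.114, 0.0727]
tcp_rot: [-0.0, 0.773, -0.634, 0.001]
contact_force: [-0.3, 0.0, 1.0]
width: 0.0255
```

>>> apply_moves(commands="-1.53 -0.1 0 0 0 8 0.28;-1.53 -0.1 0 0 0 8 0.28;-1.53 -0.1 0 0 0 8 0.28;-0.6 0 0 0 0 3 0.28;0 0 0 0 0 0 0.28")

```text
clock: 11.8
eef_pos: [0.4554, -0.0615, 0.0725]
tcp_rot: [0.001, -0.604, 0.797, -0.001]
contact_force: [-1.1, -1.1, 0.3]
width: 0.0244
```

```bash
cat >> h.py <<'E'
AX=np.array([.560,-.0925])
def st():
    s=get_state();v=s["eef_pos"][:2]-AX;a=np.arctan2(v[1],v[0])%(2*np.pi);q=a-np.radians(9.4)-2.692
    w,x,y,z=s["tcp_rot"];t=2*np.arctan2(y,x);t=(t+np.pi)%(2*np.pi)-np.pi
    tang=np.array([-np.sin(a),np.cos(a)]);f=s["contact_force"][:2]
    print(f"t={s['clock']:.2f} q={q:.3f} r={np.hypot(*v):.4f} z={s['eef_pos'][2]:.4f} toolx-tangent={np.degrees((t-a-np.pi/2+np.pi)%(2*np.pi)-np.pi):.1f}deg Ftan={f@tang:.2f} Frad={f@v/np.hypot(*v):.2f} w={s['width']:.4f}")
E
python3 -c "
from h import *
st()"
```

```text
t=11.80 q=-0.003 r=0.1091 z=0.0725 toolx-tangent=0.8deg Ftan=1.36 Frad=0.75 w=0.0244
```

>>> apply_moves(commands="1.53 -0.1 0 0 0 -8 0.28;1.53 -0.1 0 0 0 -8 0.28;1.53 -0.1 0 0 0 -8 0.28;1.53 -0.1 0 0 0 -8 0.28;1.53 -0.1 0 0 0 -8 0.28;1.53 -0.1 0 0 0 -8 0.28;0 0 0 0 0 0 0.28")

```text
clock: 12.5
eef_pos: [0.4675, -0.153, 0.0718]
tcp_rot: [-0.0, 0.876, -0.482, 0.001]
contact_force: [0.5, -0.1, -0.2]
width: 0.0243
```

```bash
python3 - <<'E'
from h import *
st()
i=camera_info("wrist");p,d=camera("wrist");cv2.imwrite("pics/w6.png",p[:,:,::-1]);np.savez("pics/w6.npz",d=d,mtx=i["mtx"],extrinsics=i["extrinsics"]);st()
E
```

```text
t=12.50 q=0.865 r=0.1106 z=0.0718 toolx-tangent=-0.9deg Ftan=0.36 Frad=-0.41 w=0.0243
t=12.55 q=0.853 r=0.1103 z=0.0716 toolx-tangent=-0.5deg Ftan=-0.60 Frad=0.20 w=0.0243
```

View pics/w6.png

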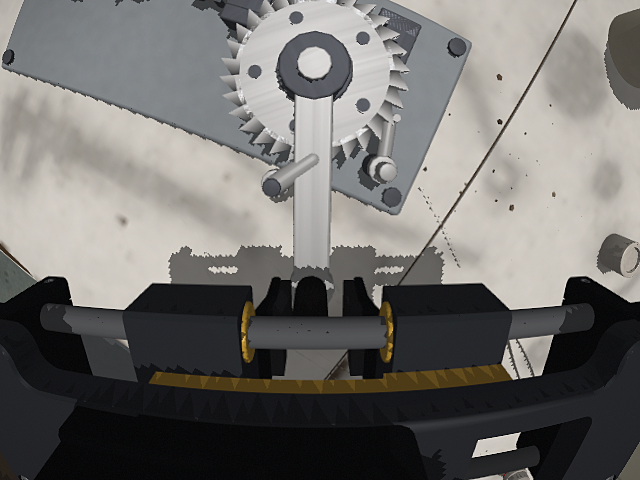

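>>> apply_moves(commands="-1.53 -0.1 0 0 0 8 0.28;-1.53 -0.1 0 0 0 8 0.28;-1.53 -0.1 0 0 0 8 0.28;-1.53 -0.1 0 0 0 8 0.28;-1.53 -0.1 0 0 0 8 0.28;-1.53 -0.1 0 0 0 8 0.28;-0.2 0 0 0 0 1 0.28;0 0 0 0 0 0 0.28")

```text
clock: 13.35
eef_pos: [0.454, -0.06, 0.0714]
tcp_rot: [0.0, -0.598, 0.802, -0.0]
contact_force: [0.3, 0.8, -0.1]
width: 0.0244
```

```bash
python3 - <<'E'
from h import *
st()
p,d=camera("side");cv2.imwrite("pics/s7.png",cv2.resize(p[200:320,280:400,::-1],None,fx=5,fy=5,interpolation=cv2.INTER_CUBIC));st()
i=camera_info("wrist");p,d=camera("wrist");cv2.imwrite("pics/w7.png",p[:,:,::-1])
E
```

```text
t=13.35 q=-0.012 r=0.1109 z=0.0714 toolx-tangent=0.4deg Ftan=-0.83 Frad=-0.10 w=0.0244
t=13.40 q=-0.006 r=0.1108 z=0.0713 toolx-tangent=0.1deg Ftan=-0.81 Frad=-0.49 w=0.0244
```

View pics/s7.png

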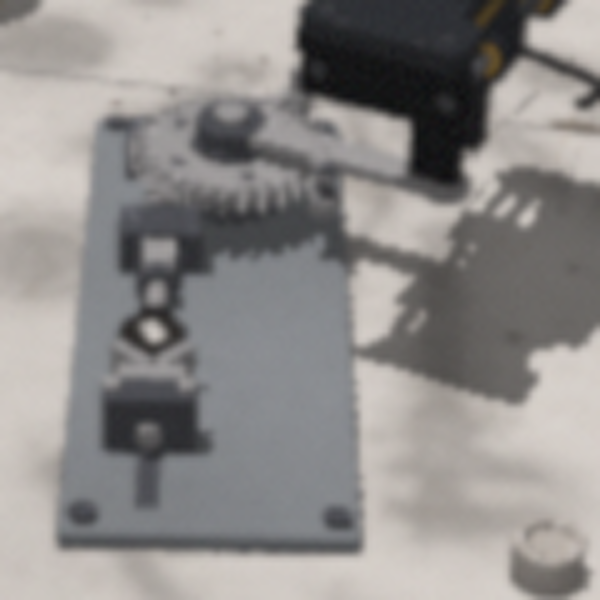

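View pics/w7.png

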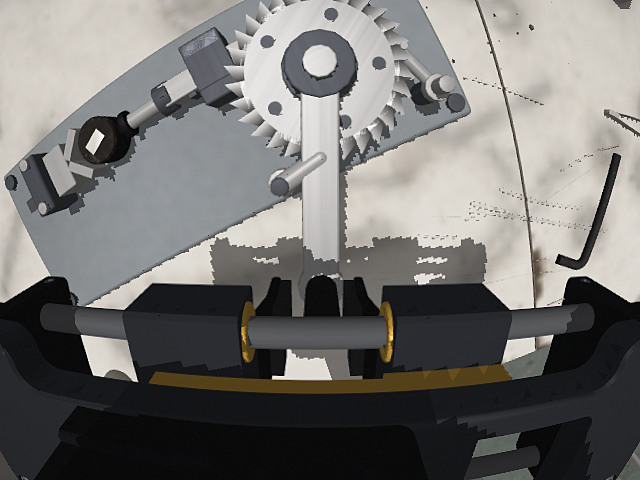

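>>> apply_moves(commands="0.77 -0.03 0 0 0 -4 0.28;0.77 -0.03 0 0 0 -4 0.28;0.77 -0.03 0 0 0 -4 0.28;0.77 -0.03 0 0 0 -4 0.28;0.77 -0.03 0 0 0 -4 0.28;0 0 0 0 0 0 0.28")

```text
clock: 14.05
eef_pos: [0.4494, -0.1, 0.0711]
tcp_rot: [0.0, 0.727, -0.687, -0.0]
contact_force: [-1.0, 0.5, -0.6]
width: 0.0248
```

```bash
cat >> h.py <<'E'
def avg(n=5):
    F=[]
    for k in range(n):
        s=get_state();v=s["eef_pos"][:2]-AX;a=np.arctan2(v[1],v[0]);F.append(s["contact_force"][:2]@np.array([-np.sin(a),np.cos(a)]))
        if k<n-1: camera("wrist")
    st();print("Ftan mean",np.mean(F).round(2),np.round(F,1))
E
python3 -c "
from h import *
avg()"
```

```text
t=14.25 q=0.340 r=0.1105 z=0.0711 toolx-tangent=0.1deg Ftan=0.98 Frad=0.68 w=0.0243
Ftan mean 0.03 [-0.6  0.3 -0.3 -0.2  1. ]
```

>>> apply_moves(commands="0.77 -0.03 0 0 0 -4 0.28;0.77 -0.03 0 0 0 -4 0.28;0.77 -0.03 0 0 0 -4 0.28;0 0 0 0 0 0 0.28")

```text
clock: 14.65
eef_pos: [0.4534, -0.1214, 0.071]
tcp_rot: [0.0, 0.795, -0.607, -0.0]
contact_force: [-1.7, 0.1, 0.1]
width: 0.0245
```

```bash
python3 -c "
from h import *
avg()"
```

```text
t=14.85 q=0.546 r=0.1104 z=0.0711 toolx-tangent=0.2deg Ftan=-1.03 Frad=0.63 w=0.0243
Ftan mean -0.93 [-0.6 -0.1 -1.8 -1.2 -1. ]
```

>>> apply_moves(commands="0.77 -0.03 0 0 0 -4 0.28;0.77 -0.03 0 0 0 -4 0.28;0 0 0 0 0 0 0.28")

```text
clock: 15.15
eef_pos: [0.4583, -0.1355, 0.071]
tcp_rot: [-0.0, 0.835, -0.55, -0.001]
contact_force: [-3.5, 2.5, 1.4]
width: 0.0241
```

```bash
python3 -c "
from h import *
avg()"
```

```text
t=15.35 q=0.683 r=0.1104 z=0.0710 toolx-tangent=0.4deg Ftan=-3.14 Frad=2.11 w=0.0241
Ftan mean -3.19 [-3.6 -3.6 -2.8 -2.8 -3.1]
```

>>> apply_moves(commands="0.77 -0.03 0 0 0 -4 0.28;0.77 -0.03 0 0 0 -4 0.28;0 0 0 0 0 0 0.28")

```text
clock: 15.65
eef_pos: [0.4653, -0.1494, 0.0709]
tcp_rot: [0.0, 0.872, -0.49, -0.001]
contact_force: [-3.8, 2.1, 2.5]
width: 0.0246
```

```bash
python3 -c "
from h import *
avg()"
```

```text
t=15.85 q=0.822 r=0.1104 z=0.0710 toolx-tangent=0.5deg Ftan=-4.43 Frad=2.41 w=0.0244
Ftan mean -4.6 [-3.8 -5.2 -4.9 -4.7 -4.4]
```

>>> apply_moves(commands="0.6 -0.02 0 0 0 -3 0.28;0 0 0 0 0 0 0.28")

```text
clock: 16.05
eef_pos: [0.4682, -0.154, 0.0709]
tcp_rot: [0.0, 0.884, -0.467, -0.001]
contact_force: [-5.6, 3.7, 4.0]
width: 0.0243
```

```bash
python3 -c "
from h import *
avg()"
```

```text
t=16.25 q=0.875 r=0.1105 z=0.0709 toolx-tangent=0.4deg Ftan=-6.47 Frad=2.30 w=0.0246
Ftan mean -5.73 [-6.2 -4.7 -6.  -5.3 -6.5]
```

>>> apply_moves(commands="-1.53 -0.1 0 0 0 8 0.28;-1.53 -0.1 0 0 0 8 0.28;-1.53 -0.1 0 0 0 8 0.28;-1.53 -0.1 0 0 0 8 0.28;-1.53 -0.1 0 0 0 8 0.28;-1.53 -0.1 0 0 0 8 0.28;-0.45 0 0 0 0 2 0.28;0 0 0 0 0 0 0.28")

```text
clock: 17.05
eef_pos: [0.4544, -0.0616, 0.0715]
tcp_rot: [0.0, -0.604, 0.797, -0.001]
contact_force: [0.2, 0.0, 0.1]
width: 0.0243
```

```bash
python3 -c "
from h import *
avg(3)"
```

```text
t=17.15 q=0.009 r=0.1100 z=0.0713 toolx-tangent=0.1deg Ftan=0.09 Frad=-0.02 w=0.0248
Ftan mean 0.08 [-0.1  0.2  0.1]
```

>>> apply_moves(commands="0.77 -0.03 0 0 0 -4 0.28;0.77 -0.03 0 0 0 -4 0.28;0.77 -0.03 0 0 0 -4 0.28;0 0 0 0 0 0 0.28")

```text
clock: 17.55
eef_pos: [0.4501, -0.0851, 0.0712]
tcp_rot: [0.001, -0.684, 0.729, 0.0]
contact_force: [0.7, 4.7, 1.8]
width: 0.0246
```

```bash
python3 -c "
from h import *
avg(4)"
```

```text
t=17.70 q=0.214 r=0.1101 z=0.0712 toolx-tangent=0.3deg Ftan=-4.90 Frad=1.31 w=0.0249
Ftan mean -4.73 [-4.7 -4.5 -4.8 -4.9]
```

>>> apply_moves(commands="0.77 -0.03 0 0 0 -4 0.28;0.77 -0.03 0 0 0 -4 0.28;0 0 0 0 0 0 0.28")

```text
clock: 18.0
eef_pos: [0.45, -0.1001, 0.0712]
tcp_rot: [-0.0, 0.734, -0.68, -0.001]
contact_force: [-1.9, 6.5, 4.0]
width: 0.0248
```

```bash
python3 -c "
from h import *
avg(4)"
```

```text
t=18.15 q=0.351 r=0.1102 z=0.0712 toolx-tangent=0.5deg Ftan=-5.39 Frad=1.83 w=0.0245
Ftan mean -6.18 [-6.6 -5.8 -6.9 -5.4]
```

>>> apply_moves(commands="0.77 -0.03 0 0 0 -4 0.28;0.6 -0.02 0 0 0 -3 0.28;0 0 0 0 0 0 0.28")

```text
clock: 18.45
eef_pos: [0.4516, -0.1131, 0.0711]
tcp_rot: [-0.0, 0.774, -0.634, -0.001]
contact_force: [-3.0, 7.4, 5.4]
width: 0.0244
```

```bash
python3 -c "
from h import *
avg(5)"
```

```text
t=18.65 q=0.470 r=0.1103 z=0.0711 toolx-tangent=0.7deg Ftan=-7.81 Frad=2.07 w=0.0248
Ftan mean -7.92 [-7.9 -8.  -7.6 -8.3 -7.8]
```

>>> apply_moves(commands="-0.77 -0.03 0 0 0 4 0.28;-0.77 -0.03 0 0 0 4 0.28;-1.53 -0.1 0 0 0 8 0.28;-1.53 -0.1 0 0 0 8 0.28;-0.77 -0.03 0 0 0 4 0.28;0 0 0 0 0 0 0.28")

```text
clock: 19.25
eef_pos: [0.4548, -0.0603, 0.0712]
tcp_rot: [0.0, -0.597, 0.803, -0.0]
contact_force: [-0.1, -0.4, -0.1]
width: 0.0243
```

```bash
python3 -c "
from h import *
avg(3)"
```

```text
t=19.35 q=-0.001 r=0.1099 z=0.0712 toolx-tangent=-0.2deg Ftan=-0.04 Frad=0.08 w=0.0240
Ftan mean 0.12 [ 0.4 -0.  -0. ]
```

>>> apply_moves(commands="-0.3 0 0 0 0 1 0.28;-0.1 0 0 0 0 0.5 0.28;0 0 0 0 0 0 0.28")

```text
clock: 19.65
eef_pos: [0.4555, -0.0582, 0.0711]
tcp_rot: [-0.001, -0.585, 0.811, -0.0]
contact_force: [-0.3, -5.4, 0.1]
width: 0.0243
```

```bash
python3 -c "
from h import *
avg(3)"
```

```text
t=19.75 q=-0.031 r=0.1099 z=0.0711 toolx-tangent=-0.2deg Ftan=4.84 Frad=-2.01 w=0.0243
Ftan mean 5.45 [5.2 6.3 4.8]
```

Stop felt: 5 N on the tool, so the lever is fully back. Now I'll centre, open and lift.

>>> apply_moves(commands="0.3 0 0 0 0 0 0.28;0.2 0 0 0 0 0 0.28;0 0 0 0 0 0 0.5;0 0 0 0 0 0 0.5;0 0 0 0 0 0 0.5;0 0 0 0 0 0 0.5")

```text
clock: 20.35
eef_pos: [0.4542, -0.0615, 0.0712]
tcp_rot: [0.0, -0.586, 0.81, 0.0]
contact_force: [1.0, -0.6, -0.4]
width: 0.0421
```

>>> apply_moves(commands="0 0 -2 0 0 0 0.5;0 0 -4 0 0 0 0.5;0 0 -4 0 0 0 0.5;0 0 -4 0 0 0 0.5;0 1 0 0 0 0 0.5;0 0 0 0 0 0 0.5;0 0 0 0 0 0 0.5")

```text
clock: 21.05
eef_pos: [0.444, -0.0586, 0.2102]
tcp_rot: [-0.001, -0.586, 0.81, 0.0]
contact_force: [0.1, -0.7, -0.2]
width: 0.0432
```

```bash
python3 - <<'E'
from h import *
avg(2)
i=camera_info("wrist");p,d=camera("wrist");cv2.imwrite("pics/w9.png",p[:,:,::-1]);np.savez("pics/w9.npz",d=d,mtx=i["mtx"],extrinsics=i["extrinsics"])
p,d=camera("side");cv2.imwrite("pics/s9.png",cv2.resize(p[200:320,280:420,::-1],None,fx=5,fy=5,interpolation=cv2.INTER_CUBIC))
E
```

```text
t=21.10 q=0.001 r=0.1209 z=0.2099 toolx-tangent=-1.9deg Ftan=0.21 Frad=-0.23 w=0.0438
Ftan mean 0.42 [0.6 0.2]
```

View pics/w9.png

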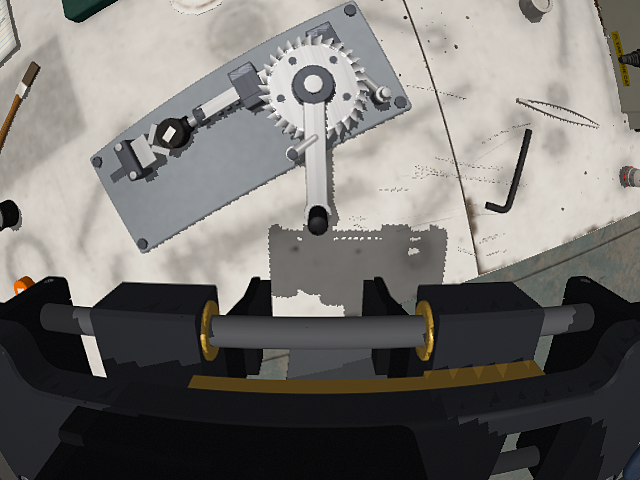

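View pics/s9.png

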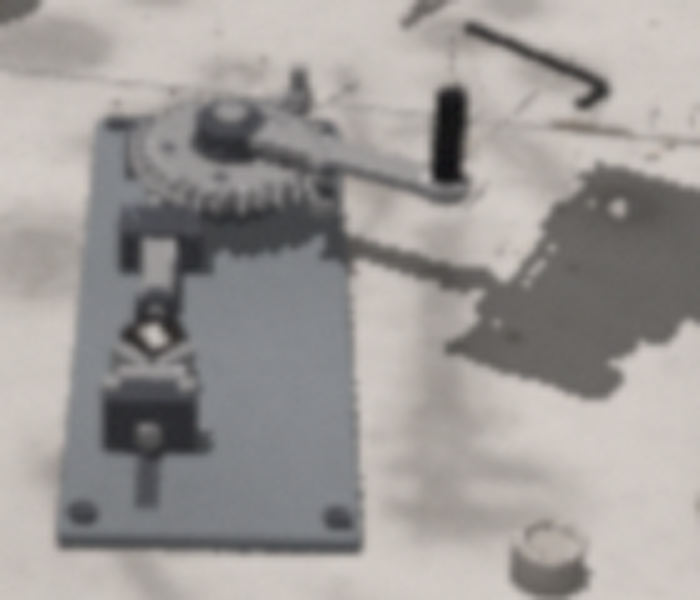

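```bash
python3 - <<'E'
from h import *
i,d=load("pics/w9.npz")
h=onz("wrist",318.5,227,.106,i)[:2];a=onz("wrist",313,84,.066,i)[:2];v=h-a;print(h,a,np.hypot(*v),"q",np.arctan2(v[1],v[0])%(2*np.pi)-np.radians(9.4)-2.692)
m=onz("wrist",169,132,.033,i);print("mount top",m)
print({k:onz("wrist",*p,.01,i).round(3)[:2] for k,p in dict(hexkey=(525,160)).items()})
E
```

```text
[ 0.45320332 -0.06254021] [ 0.55909933 -0.09282771] 0.11014217674449008 q 0.0069570882515885835
mount top [0.5699487  0.04821736 0.033     ]
{'hexkey': array([ 0.434, -0.292])}
```

```bash
python3 -c "
from station import *
print(hand_in())"
```

```text
the job is handed in; nothing more can be done
None
```

I handed the job in at about 21 s, with the mount clamped in the V and the lever fully back. No verdict was reported.

- **Placing:** I put the black mount upright on the bed, about 6 mm in front of its home in the V, and let go. The pictures showed it standing and centred.
- **Clamping:** I worked the lever with the fingers loosely round the handle. The first full stroke was free. The second built up to 5.7 N and the third stopped at about 7.9 N, averaged over five readings, which by your formula is some 30 N of clamping.
- **Releasing:** I swung the lever back until it met its stop, then opened the fingers and lifted clear.

**Last checks:**
- The lever was at about 0.007 rad, with the handle 110 mm from the axle, as it should be.
- The mount looked upright in the V, with the plunger against it.
- The hand force was about zero, within the noise of roughly 1 N.
- The bystanders in view looked unmoved; I compared them by eye only.

**Not confirmed:** I could not measure the force left holding the mount. From the fall back to the last click I estimate 18 to 30 N. I also did not re-measure how close the mount is to home; that is from the pictures only.

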